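Refit the lamp supply's push-in knob and hold it in

ROBOT

A 7-joint arm with a two-finger parallel gripper is mounted at the origin on the work surface. World frame = base frame: x ahead of the robot, y to its left, z up, the work surface at z = 0. Lengths are in mm, angles in rad, forces in N, time in s.
With the tool pointing down it reaches from about 425 to 1025 mm from the base axis. Payload 9.4 kg.
Tool frame: the origin (TCP) lies on the centre line of the jaws, within the pads' length; the fingertips stand 17 mm ahead of it and the grasp point (between the pads) lies 2 mm behind it; z points along the fingers, y is the direction in which the jaws open and shut (so a half turn about z gives the same grasp; the last joint's range is limited). The gripper opens to 85 mm and grips with 20 to 120 N. Pads are 22 mm wide; open, the fingers measure 114 mm over their backs; the gripper's body (76 mm by 85 mm) begins 54 mm behind the grasp point. The pads swing forward as they close: fully open they stand 13 mm farther back than shut.
Start: joints at [1.093, 0.599, -0.003, 1.599, 0.002, 0.943, -0.08], TCP at [282.854, -667.546, 248.275] pointing down, gripper open.
Joint ranges: [-2.57, 2.57], [-0.35, 1.97], [-1.29, 1.29], [0.11, 2.56], [-1.05, 4.19], [0.11, 1.86], [-2.63, 2.63]. Speed limits (rad/s): [2.22, 2.22, 3.01, 3.01, 3.14, 3.14, 3.14].

INTERFACE

Orientations are given as a rotation vector (axis times angle).
In Python, from rig import ctrl, viewer gives the robot as it stands.
- The arm moves only by the tool jog_arm, never from a script. Its argument "moves" is one flat list of numbers, 7 for each row, row after row: the finger opening in cm, from 0 to 8.54, then the shift along the world's x, y, z in cm, then the turn, a rotation vector about the world's x, y, z in degrees. A call has 1 to 12 rows; each row is the pose to reach, as a shift and turn from the pose measured when the call began; what a row does not reach only later rows make up. A row lasts 1/10 s, in which the tool goes at most 50 mm and 8.59 degrees, less where a joint would pass 70% of its speed; a pose out of reach is approached as far as the arm can. A call with a gripper value outside its range is refused whole. The fingers move at their own pace and stop on an object; the grip force is fixed at half the most. Time passes only in rows, so rows that repeat a pose let the fingers close. It gives the time, the measured TCP pose, the force and the opening at its end, in the units of the state.
- ctrl.get_state(): the state, without advancing time (a new reading comes with each control period).
- viewer.grab_frame(name): name is "side" or "top" or "wrist"; returns the picture (420x560x3 uint8, blue, green, red); there is no depth.
- viewer.camera_info(name): a dict with "fx", "fy", "cx", "cy" (pixels), "dist_coeffs" ([k1, k2, p1, p2, k3] as OpenCV has them; the pictures are not rectified), "position" and "orientation" of the camera in the world. Camera axes: x right, y down, z forward; pixel columns grow to the right and rows downward; lengths in mm; the calibration is good to about 2 mm. A picture is of the moment at which its call begins: read the wrist's pose just before it. camera_info takes no time and is no camera call; for the wrist camera it gives the pose at the moment of the call.
- ctrl.finish_job(): hands the job in, once; it reports no verdict.
The state is a dict: "t": time; "joints": joint angles; "dq": joint speeds; "joint_torque": joint torques, N m; "tcp_pos": TCP position; "orientation": TCP orientation; "ft_force": force on the tool from outside, world axes, zero at the start; "torque": the same for the moment, N m; "opening": finger opening in mm.
Only numpy, scipy, OpenCV 4.12 (cv2) and the standard library are available. Lean on these libraries where they do the work, as an engineer would, in place of code of your own. Each camera call takes 0.05 s, during which the arm holds its last target.

TASK

Swing the inspection lamp's arm aside so that its round head is well clear of the space over the white lamp supply box (at least 12 cm from its spindle, measured level). Then take the loose pointer knob, turn it so the flat in its bore matches the flat of the D-shaped spindle on the box, push it fully home and press knob and spindle down against the spring to the stop. Finish while still holding the knob in the gripper and keeping it pressed in, and leave the dish, bottle and slide box where they are.

Things in the scene. Friction and masses are not known exactly. Their poses are not given: they have to be found in the camera images.
- knob: Loose pointer knob, grey skirt, black bar, upright on the bench. Origin: centre of underside; z up, x to the nose. Skirt 40 mm dia, 20 mm high; on it a grip bar 14 mm wide (y), z 20 to 42 mm, parallel x -18 to +15 mm, then tapering to a nose at x +28 mm, thin white line on top. Underneath a blind D bore on the axis, 14 mm dia, 16 mm deep, flat on the nose side 3.5 mm off axis. About 60 g.
- knob_seat (a point): Point on the knob's axis at the closed end of its bore, 16 mm above its underside; axes as the knob.
- spindle_top (a point): Top centre of the upright steel D-spindle in the middle of the box, 26 mm out of its top, 76 mm above the bench at rest. 12 mm dia; flat on this point's +x side, 2.5 mm off axis, full height; last 2 mm taper. z up. The knob is home when its bore end rests on this top: underside 16 mm below this point, nose along this +x.
- spindle_press (a joint): How far the spindle is pushed in, m: 0 at rest, 0.005 at the stop. A spring pushes it back up with 3 N at the start and 8 N at the stop.
- spindle_turn (a joint): Turn of the spindle in the box, rad, anticlockwise from above; 0 when the flat faces the box's +x. Stiff: stays put unless turned with more than 0.12 N m. Any angle will do; match the knob to it as found.
- supply: The lamp supply, fixed: a white flat box 200 x 140 mm (x, y), top at 50 mm, with a ring of scale ticks round the spindle. Origin: centre of the underside on the bench; it may stand turned on the bench.
- lamp_arm (a joint): Swing of the lamp's arm about its upright post, rad, anticlockwise from above, range 0 to 1.4; growing values carry the head away from the robot (to +x), off the supply box. A stiff hinge: about 0.12 N m moves it, and it stays where it is left.
- lamp_pivot (a point): On the upright hinge axis of the lamp's arm, at arm height, 148 mm above the bench. The post is 18 mm thick on a round 100 mm foot, fixed.
- lamp_handle (a point): Top of the upright round black handle on the lamp's arm: 16 mm diameter, free from 160 to 218 mm above the bench (collar of 22 mm diameter below), 125 mm level from the pivot.
- lamp_head (a point): Centre of the underside of the lamp's round head (ring light, 100 mm diameter, 137 to 159 mm above the bench) at the arm's end, 205 mm from the pivot. At the start it hangs over the spindle.
- petri_dish: Bystander: round clear dish, 90 mm diameter, 15 mm high; origin centre of underside.
- oil_bottle: Bystander: small amber bottle, 32 mm diameter, 60 mm high; origin centre of underside.
- slide_box: Bystander: closed wooden slide box 100 x 85 x 33 mm; origin centre of underside.

How it is judged (in metres and radians):
On the way, in this order (a step that is already met when the one before it is completed fails the run):
1. the lamp's head is swung clear, at least 12 cm level from the spindle (horizontal distance between lamp_head and spindle_top above 0.12 m), for 0.2 s.
2. the knob sits fully home on the spindle, flats matched (horizontal distance between lamp_head and spindle_top above 0.12 m and z of knob_seat in the frame of spindle_top below 0.0025 m and horizontal distance between knob_seat and spindle_top below 0.003 m and angle between the x axis of knob and the x axis of spindle_top, either way round below 0.3 rad and angle between knob's own z axis and vertical below 0.12 rad), for 0.2 s.
At the end, for the whole second after the job is handed in: Lamp head over 12 cm level from the spindle; knob home on it (bore end within 2.5 mm of its top, axes within 3 mm, flats within 0.3 rad, tilt under 0.12 rad); fingers on the knob with over 2 N, spindle held over 4 mm in, knob bearing on it with over 3 N (all of step 2 and value of joint spindle_press above 0.004 m and contact force between the fingers and knob above 2 N and contact force between knob and supply above 3 N); the arm keeps its last pose, push and grip.
It fails at once if the dish is moved more than 3 cm (distance of petri_dish from where it was at the start of the episode above 0.03 m).
It fails at once if the bottle is moved more than 3 cm (distance of oil_bottle from where it was at the start of the episode above 0.03 m).
It fails at once if the slide box is moved more than 3 cm (distance of slide_box from where it was at the start of the episode above 0.03 m).
It also fails if it takes over 48 s, if anything falls off the work surface, if the arm or the gripper's body presses on something with over 40 N, if the wrist force passes 120 N, or if a joint passes its speed limit or range.

## Working session

There is one attempt and no reset: what is moved stays moved. The work goes in short steps, Python scripts to look and compute and a tool call to move; the robot and the scene stay as the last step left them, time stands still between calls to the robot, and variables do not carry over. Pictures are saved under pics/ and viewed, and the job is handed in when it is done.

Besides the shell and the picture viewer there is one more tool, called after "Emit:" as a command line: name --argument value ..., lists and objects as JSON in quotes. jog_arm: Moves the arm, as the interface text tells. Its arguments: {"type":"object","properties":{"moves":{"type":"array","items":{"type":"number"}}},"required":["moves"]}

```bash
mkdir -p pics; ls; cat > h.py <<'E'
import numpy as np, cv2, json
from scipy.spatial.transform import Rotation as R
from rig import ctrl, viewer
def snap(name,fn):
    info=viewer.camera_info(name); im=viewer.grab_frame(name); cv2.imwrite('pics/'+fn+'.png',im)
    json.dump({k:np.asarray(v).tolist() for k,v in info.items() if k!='name' and not isinstance(v,str)},open('pics/'+fn+'.json','w')); return im,info
E
python3 - <<'E'
from h import *
for n in ['side','top','wrist']:
    im,i=snap(n,n+'0'); print(n,i)
print(ctrl.get_state())
E
```

```text
pics
side {'fx': 507.73751601769277, 'fy': 507.73751601769277, 'cx': 273.22985770369803, 'cy': 210.51203437902674, 'dist_coeffs': array([-0.12244087,  0.        ,  0.        ,  0.        ,  0.        ]), 'position': array([ 401.89720715, -816.91507373, 1004.32989685]), 'orientation': array([-2.40220582,  0.28324571, -0.09995035])}
top {'fx': 445.0759256565224, 'fy': 445.0759256565224, 'cx': 280.97285241167737, 'cy': 214.59079036614793, 'dist_coeffs': array([-0.05160531,  0.        ,  0.        ,  0.        ,  0.        ]), 'position': array([ 480.34160587, -104.28025668, 1151.74439332]), 'orientation': array([-2.15797375,  2.19944678, -0.09535842])}
wrist {'fx': 307.4667039673136, 'fy': 307.4667039673136, 'cx': 280.4490655856701, 'cy': 202.90276313454748, 'dist_coeffs': array([-0.0682266,  0.       ,  0.       ,  0.       ,  0.       ]), 'position': array([ 349.29193396, -639.0104845 ,  372.75883582]), 'orientation': array([ 2.41357255, -1.59804192, -0.2322523 ])}
{'t': 0.15, 'joints': array([ 1.09327943,  0.59997513, -0.00251328,  1.5999286 ,  0.00176729,
        0.94290634, -0.07977689]), 'dq': array([-0.00016393, -0.00116137, -0.00060006, -0.00103897, -0.00011459,
        0.00065598,  0.00284076]), 'joint_torque': array([ 1.80809482e-03, -7.76998758e+01,  1.56595644e+00, -2.58234233e+01,
        1.24304288e-02,  6.77575983e-03, -3.99575651e-05]), 'tcp_pos': array([ 282.73164958, -667.24258087,  247.59760835]), 'orientation': array([-3.07756129e+00, -6.25221198e-01,  5.42635107e-04]), 'ft_force': array([-1.08660661, -0.16199241,  0.37288497]), 'torque': array([-0.00861238, -0.00687997, -0.02546687]), 'opening': 85.19858240177462}
```

View pics/side0.png

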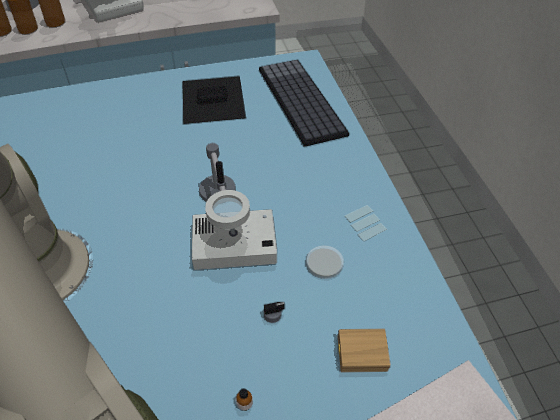

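View pics/top0.png

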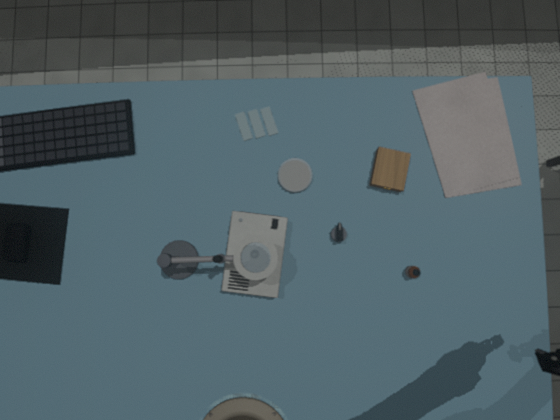

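View pics/wrist0.png

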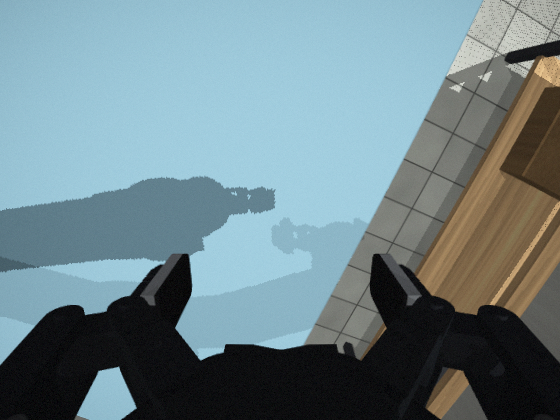

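Side view: lamp post ~(212,150), head ring (228,208), box, knob (273,311), dish, slide box, bottle. Enlarging for pixel readings.

```bash
python3 - <<'E'
import cv2,numpy as np
t=cv2.imread('pics/top0.png'); s=cv2.imread('pics/side0.png')
a=cv2.resize(t[190:315,150:300],None,fx=5,fy=5,interpolation=cv2.INTER_CUBIC)[:600]
cv2.imwrite('pics/t1.png',a)
b=cv2.resize(t[215:255,315:365],None,fx=12,fy=12,interpolation=cv2.INTER_CUBIC)
cv2.imwrite('pics/t2.png',b)
cv2.imwrite('pics/s1.png',cv2.resize(s[130:280,180:290],None,fx=4,fy=4,interpolation=cv2.INTER_CUBIC))
cv2.imwrite('pics/s2.png',cv2.resize(s[290:330,250:300],None,fx=12,fy=12,interpolation=cv2.INTER_CUBIC))
E
```

```text
(no output)
```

View pics/t1.png

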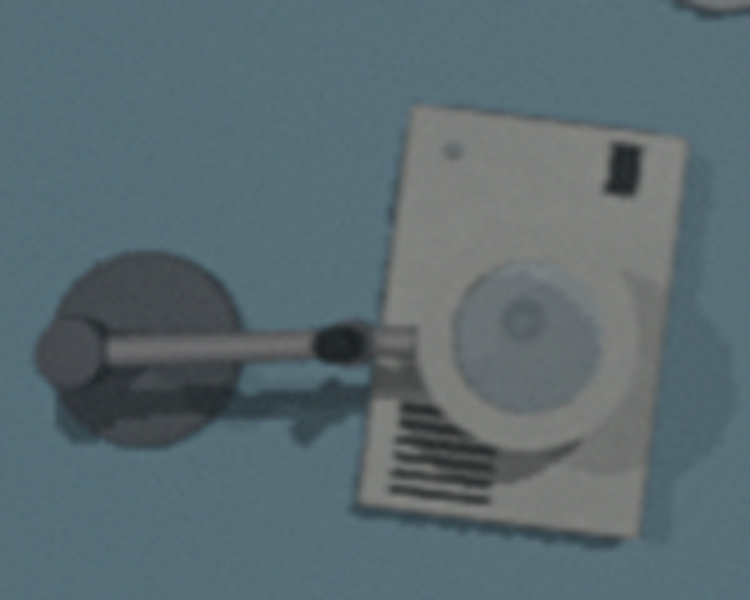

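View pics/t2.png

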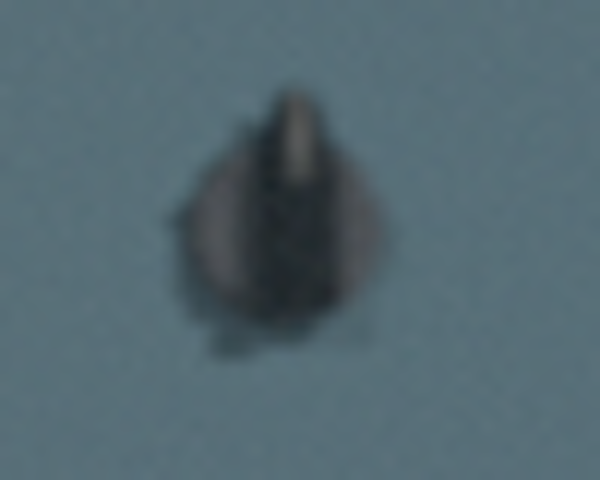

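View pics/s1.png

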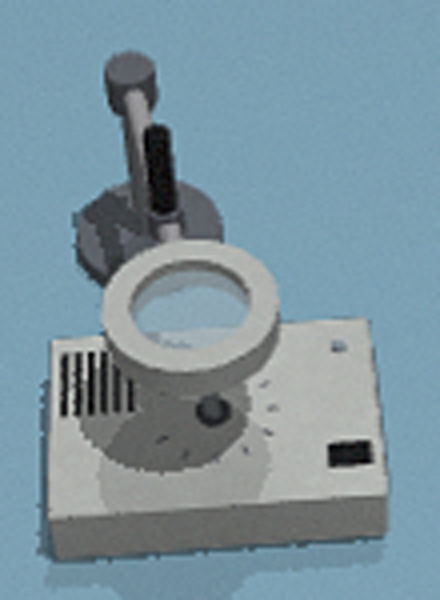

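View pics/s2.png

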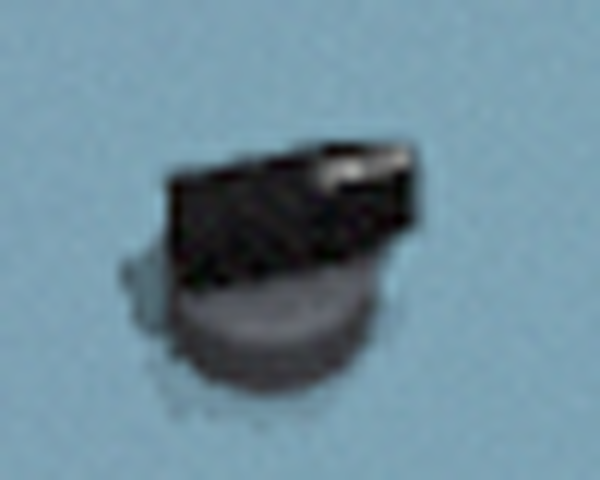

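```bash
cat >> h.py <<'E'
def loadi(fn): return {k:np.array(v) for k,v in json.load(open('pics/'+fn+'.json')).items()}
def ray(i,px):
    K=np.array([[i['fx'],0,i['cx']],[0,i['fy'],i['cy']],[0,0,1.]])
    n=cv2.undistortPoints(np.array([[px]],float),K,np.asarray(i['dist_coeffs'],float))[0,0]
    return np.asarray(i['position']),R.from_rotvec(i['orientation']).apply([n[0],n[1],1.])
def atz(i,px,z):
    o,d=ray(i,px); return o+d*(z-o[2])/d[2]
def proj(i,P):
    K=np.array([[i['fx'],0,i['cx']],[0,i['fy'],i['cy']],[0,0,1.]])
    Rm=R.from_rotvec(i['orientation']).as_matrix().T
    p,_=cv2.projectPoints(np.array(P,float).reshape(-1,3),cv2.Rodrigues(Rm)[0],-Rm@np.asarray(i['position']),K,np.asarray(i['dist_coeffs'],float)); return p[:,0]
def cr(u,v,s,x0,y0): return ((u+.5)/s-.5+x0,(v+.5)/s-.5+y0)
E
python3 - <<'E'
from h import *
np.set_printoptions(precision=1,suppress=True)
t=loadi('top0'); s=loadi('side0')
C=[atz(t,cr(u,v,5,150,190),50) for u,v in [(412,105),(688,140),(640,538),(360,500)]]
print('box',C,np.mean(C,0)); 
C=[atz(s,cr(u,v,4,180,130),50) for u,v in [(50,342),(368,320),(386,494),(48,515)]]
print('boxside',C,np.mean(C,0))
print('spindle side',atz(s,cr(213,408,4,180,130),76))
print('pivotcap top',atz(t,cr(71,352,5,150,190),165),'side',atz(s,cr(131,70,4,180,130),165))
print('foot',atz(t,cr(148,350,5,150,190),8))
print('handle',atz(t,cr(338,345,5,150,190),218),'side',atz(s,cr(158,128,4,180,130),218))
print('head',atz(t,cr(528,345,5,150,190),159),'side',atz(s,cr(191,305,4,180,130),159))
print('knob nose',atz(t,cr(295,95,12,315,215),42),atz(s,cr(415,150,12,250,290),42))
print('knob tail mid',atz(t,cr(292,318,12,315,215),42),atz(s,cr(172,180,12,250,290),42))
print('skirt',atz(t,cr(288,235,12,315,215),15))
E
```

```text
box [array([586.8,  14.1,  50. ]), array([ 566.8, -122.9,   50. ]), array([371.6, -95.4,  50. ]), array([392.6,  41.7,  50. ])] [479.5 -40.6  50. ]
boxside [array([391.,  40.,  50.]), array([588.6,  11.2,  50. ]), array([ 567.7, -123.9,   50. ]), array([372.7, -92.9,  50. ])] [480.  -41.4  50. ]
spindle side [478.8 -57.5  76. ]
pivotcap top [468.8 154.1 165. ] side [470.  149.5 165. ]
foot [467.3 155.5   8. ]
handle [470.4  28.  218. ] side [473.2  35.4 218. ]
head [468.2 -48.1 159. ] side [473.2 -49.1 159. ]
knob nose [ 552.7 -252.6   42. ] [ 554.9 -252.2   42. ]
knob tail mid [ 506.3 -250.6   42. ] [ 510.3 -248.    42. ]
skirt [ 524.6 -253.9   15. ]
```

Emit:
jog_arm --moves '[5, 4, 7, 5, 0, 0, 10, 5, 8, 12, 5, 0, 0, 18, 5, 12, 17, 5, 0, 0, 26, 5, 16, 22, 5, 0, 0, 34, 5, 20, 27, 5, 0, 0, 42, 5, 20, 32, 5, 0, 0, 50, 5, 20, 37, 5, 0, 0, 58, 5, 20, 42, 5, 0, 0, 67, 5, 20, 47, 5, 0, 0, 67, 5, 19.5, 52, 5, 0, 0, 67, 5, 19, 57, 5, 0, 0, 67, 5, 19, 62, 5, 0, 0, 67]'

```text
t: 1.35
tcp_pos: [473.2, -128.4, 297.5]
orientation: [-2.222, -2.22, 0.002]
ft_force: [1.4, 0.5, 0.2]
opening: 49.6
```

Emit:
jog_arm --moves '[5, 0, 5, 0, 0, 0, 0, 5, 0, 9, 0, 0, 0, 0, 5, 0, 9, 0, 0, 0, 0]'

```text
t: 1.65
tcp_pos: [473.1, -32.6, 298.0]
orientation: [-2.212, -2.229, -0.002]
ft_force: [-0.3, 0.2, 0.2]
opening: 50.0
```

```bash
python3 - <<'E'
from h import *
im,i=snap('wrist','w1'); im,i=snap('side','s3');print(ctrl.get_state()['tcp_pos'])
cv2.imwrite('pics/s3c.png',cv2.resize(im[60:290,130:330],None,fx=2.6,fy=2.6))
E
```

```text
[473.10770066 -37.67942619 297.54032527]
```

View pics/w1.png

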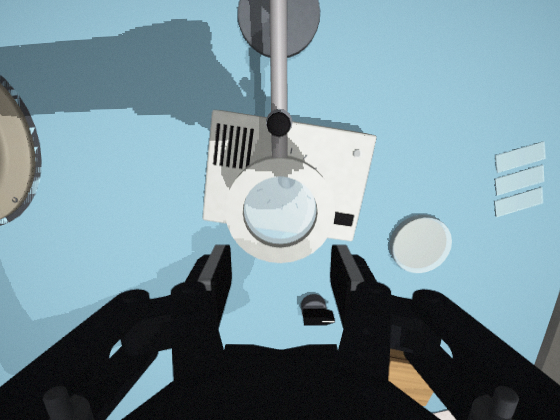

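View pics/s3c.png

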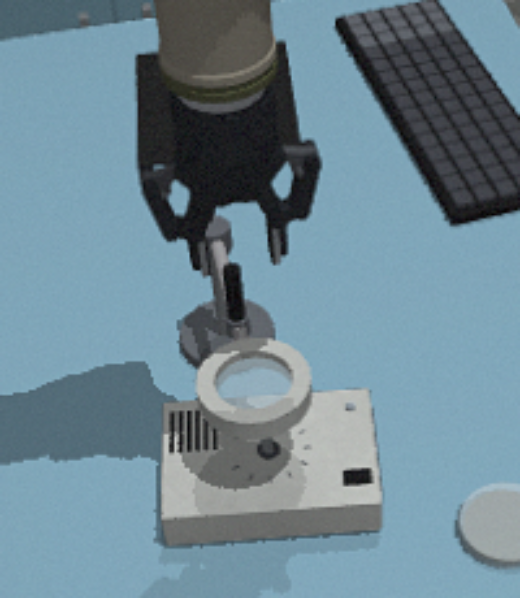

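Wrist view: the handle's top is at (278,122), the ring head at (280,208), and the knob is visible at (317,312). Next I work out the handle position.

```bash
python3 - <<'E'
from h import *
np.set_printoptions(precision=1,suppress=True)
w=loadi('w1'); print(w['position'])
print('handle',atz(w,(278.5,120.5),218),'head',atz(w,(280,209),159),'foot',atz(w,(278,15),0))
s=loadi('side0');print(atz(s,cr(158,130,4,180,130),218))
E
```

```text
[473.2  39.1 423.4]
handle [471.8  34.9 218. ] head [473.2 -43.7 159. ] foot [468.9 159.4   0. ]
[472.9  33.8 218. ]
```

Emit:
jog_arm --moves '[5, -0.1, 4, 0, 0, 0, 0, 5, -0.1, 7.2, 0, 0, 0, 0, 5, -0.1, 7.2, 0, 0, 0, 0, 5, -0.1, 7.2, -4, 0, 0, 0, 5, -0.1, 7.2, -8, 0, 0, 0, 5, -0.1, 7.2, -10.7, 0, 0, 0, 2.5, -0.1, 7.2, -10.7, 0, 0, 0, 2.5, -0.1, 7.2, -10.7, 0, 0, 0, 2.5, -0.1, 7.2, -10.7, 0, 0, 0]'

```text
t: 2.65
tcp_pos: [473.0, 33.7, 191.8]
orientation: [2.22, 2.221, 0.0]
ft_force: [0.8, 0.8, -0.7]
opening: 24.8
```

```bash
python3 - <<'E'
from h import *
np.set_printoptions(precision=1,suppress=True)
im,i=snap('side','s4');s=ctrl.get_state();print(s['tcp_pos'],s['ft_force'],s['opening'])
cv2.imwrite('pics/s4c.png',cv2.resize(im[60:290,130:330],None,fx=2.6,fy=2.6))
p=np.array([469,158.]);q=s['tcp_pos'][:2]-p
for k in range(1,10):
    a=np.radians(8*k); c,n=np.cos(a),np.sin(a)
    print(k*8,(np.array([[c,-n],[n,c]])@q-q)/10)
E
```

```text
[473.   33.9 191.9] [0.1 0.1 0.1] 24.9515574056027
8 [1.7 0.2]
16 [3.4 0.6]
24 [5.  1.2]
32 [6.5 2.1]
40 [7.9 3.2]
48 [9.1 4.4]
56 [10.1  5.8]
64 [10.9  7.3]
72 [11.5  9. ]
```

View pics/s4c.png

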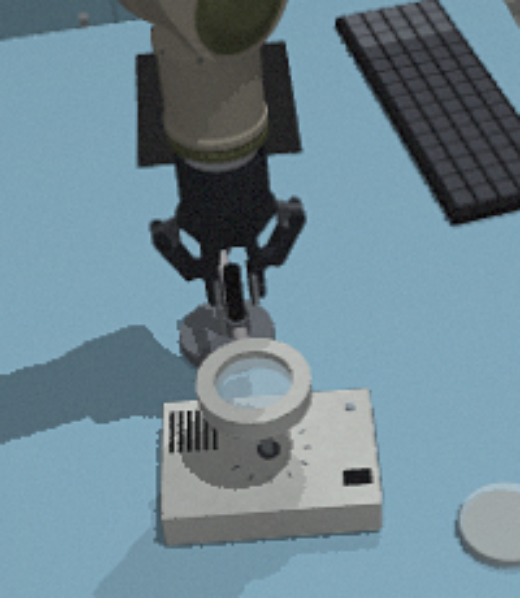

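The handle sits between the fingers, so I swing along the arc.

Emit:
jog_arm --moves '[2.5, 1.7, 0.2, 0, 0, 0, 8, 2.5, 3.4, 0.6, 0, 0, 0, 16, 2.5, 5, 1.2, 0, 0, 0, 24, 2.5, 6.5, 2.1, 0, 0, 0, 32, 2.5, 7.9, 3.2, 0, 0, 0, 40, 2.5, 9.1, 4.4, 0, 0, 0, 48, 2.5, 10.1, 5.8, 0, 0, 0, 56, 2.5, 10.9, 7.3, 0, 0, 0, 64, 2.5, 11.5, 9, 0, 0, 0, 72, 2.5, 11.5, 9, 0, 0, 0, 72, 2.5, 11.5, 9, 0, 0, 0, 72]'

```text
t: 3.8
tcp_pos: [588.7, 123.0, 193.0]
orientation: [0.493, 3.1, 0.001]
ft_force: [0.4, -2.2, 1.0]
opening: 25.4
```

```bash
python3 - <<'E'
from h import *
im,i=snap('side','s5');s=ctrl.get_state();print(s['tcp_pos'],s['ft_force'],s['joints'])
cv2.imwrite('pics/s5c.png',cv2.resize(im[60:290,130:330],None,fx=2.6,fy=2.6))
E
```

```text
[588.62490023 123.05944781 192.9456986 ] [ 0.61075535 -3.35297197  1.10125951] [ 0.19979405  0.62116807 -0.75749867  1.91177137  0.57135911  0.83396396
  0.39282734]
```

View pics/s5c.png

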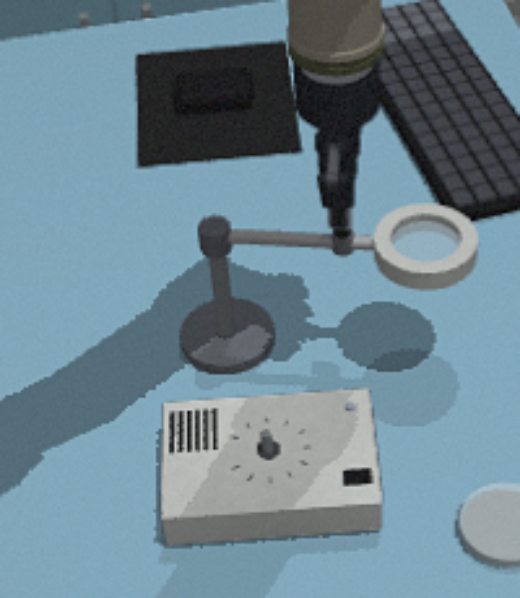

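Emit:
jog_arm --moves '[5, 0, 0, 0, 0, 0, 0, 5, 0, 0, 4, 0, 0, 0, 5, 0, 0, 8, 0, 0, 0, 5, -3, -3, 10, 0, 0, 6, 6, -6, -8, 10, 0, 0, 12, 8, -9, -12, 9, 0, 0, 14, 8.5, -11, -16.4, 6, 0, 0, 14, 8.5, -11, -16.4, 4, 0, 0, 14, 8.5, -11, -16.4, 4, 0, 0, 14, 8.5, -11, -16.4, 4, 0, 0, 14]'

```text
t: 4.85
tcp_pos: [479.3, -40.0, 233.8]
orientation: [0.112, 3.137, 0.003]
ft_force: [0.2, 0.6, 0.3]
opening: 85.1
```

```bash
python3 - <<'E'
from h import *
im,i=snap('wrist','w2');s=ctrl.get_state();print(s['tcp_pos'],i['position'],s['orientation'],s['joints'],s['t'])
E
```

```text
[479.91193697 -39.28427778 234.28601648] [408.20782866 -34.71596463 358.88447492] [0.1097256  3.13525493 0.00376961] [ 0.63582104  0.45970978 -0.91455978  2.12407151  0.51662368  0.78867466
  0.89672243] 4.9
```

View pics/w2.png

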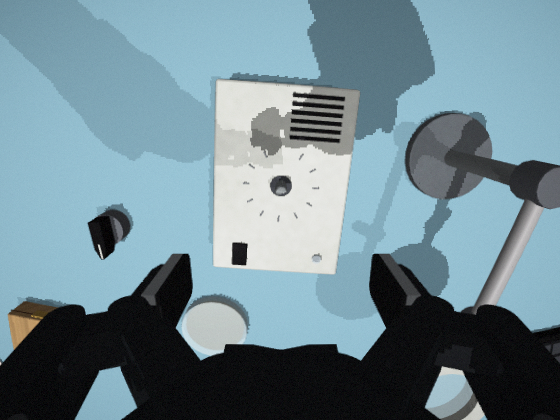

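Emit:
jog_arm --moves '[8.5, 0, 0, -4, 0, 0, 0, 8.5, 0, 0, -8, 0, 0, 0, 8.5, 0, 0, -9, 0, 0, 0, 8.5, 0, 0, -9, 0, 0, 0]'

```text
t: 5.3
tcp_pos: [480.4, -37.7, 144.4]
orientation: [0.106, 3.136, 0.005]
ft_force: [-0.2, -0.2, 0.1]
opening: 84.6
```

```bash
python3 - <<'E'
from h import *
im,i=snap('wrist','w3');s=ctrl.get_state();print(s['tcp_pos'],i['position'],s['orientation'],s['ft_force'])
p=proj(i,[[480,-41,76]])[0];print(p); x,y=int(p[0]),int(p[1])
x0,y0=max(x-35,0),max(y-30,0)
print(x0,y0); cv2.imwrite('pics/w3c.png',cv2.resize(im[y0:y0+60,x0:x0+70],None,fx=10,fy=10,interpolation=cv2.INTER_CUBIC))
E
```

```text
[480.91535146 -37.85287194 145.32123611] [409.29849052 -32.81056972 269.3871227 ] [0.10643664 3.13457153 0.00443799] [ 0.62108198 -0.21369709  0.55051988]
[274.55991672 222.77766905]
239 192
```

View pics/w3c.png

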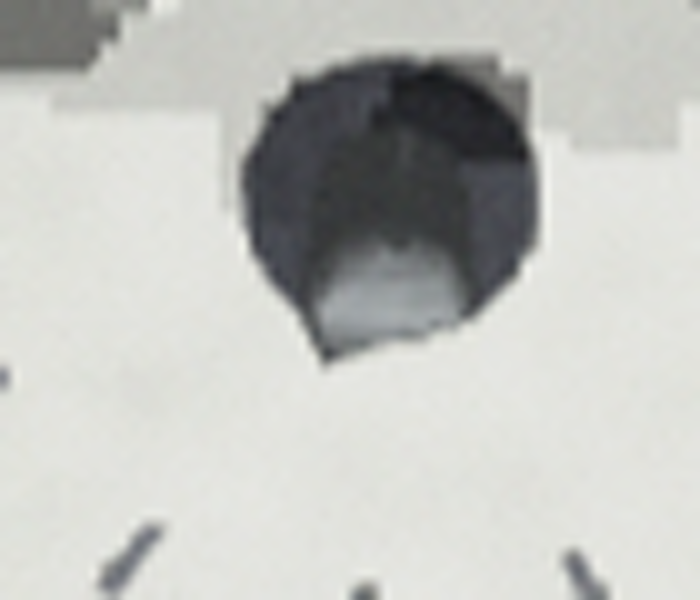

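View pics/w3.png

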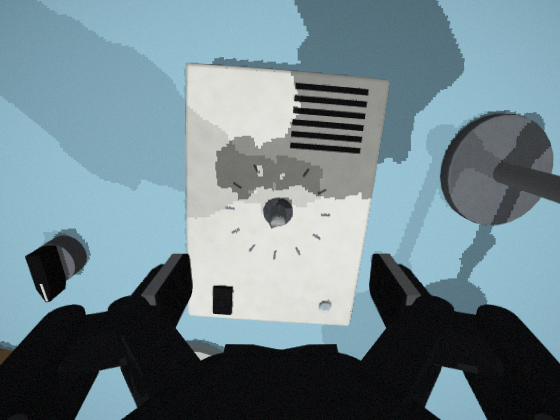

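```bash
cat >> h.py <<'E'
def dshape(x,y,a,r=6,f=2.5,z=76):
    t0=np.arccos(f/r); th=np.linspace(t0,2*np.pi-t0,60)
    p=np.c_[r*np.cos(th),r*np.sin(th)]; p=np.vstack([p,p[:1]])
    c,s=np.cos(a),np.sin(a); p=p@np.array([[c,s],[-s,c]])
    return np.c_[p[:,0]+x,p[:,1]+y,np.full(len(p),z)]
E
python3 - <<'E'
from h import *
np.set_printoptions(precision=2,suppress=True)
i=loadi('w3'); im=cv2.imread('pics/w3.png')
A=atz(i,cr(325,360,10,239,192),76);B=atz(i,cr(470,318,10,239,192),76);print(A,B)
e=B-A; n=np.array([e[1],-e[0]]); n/=np.linalg.norm(n)
print('flat normal deg',np.degrees(np.arctan2(n[1],n[0])),np.linalg.norm(e))
# box corners
C=[atz(i,p,50) for p in [(187,64),(389,80),(351,325),(190,317)]];print(C,np.mean(C,0))
# tick ring
T=[atz(i,p,50) for p in [(256,169),(306,174),(237,186),(321,192),(230,208),(326,215),(236,231),(316,237),(252,248),(297,251),(275,255)]]
T=np.array(T)[:,:2]; M=np.c_[2*T,np.ones(len(T))]; sol=np.linalg.lstsq(M,(T**2).sum(1),rcond=None)[0]; print('ring',sol[:2],np.sqrt(sol[2]+sol[:2]@sol[:2]))
E
```

```text
[483.24 -43.6   76.  ] [480.91 -33.69  76.  ]
flat normal deg 13.249324366173672 10.182800744949937
[array([373.27, -92.37,  50.  ]), array([392.4 ,  42.73,  50.  ]), array([587.28,  16.47,  50.  ]), array([ 569.81, -120.12,   50.  ])] [480.69 -38.32  50.  ]
ring [480.94 -39.07] 35.788639144371295
```

```bash
python3 - <<'E'
from h import *
i=loadi('w3'); im=cv2.imread('pics/w3.png')
out=[]
for a in (5,13,21):
    c=cv2.resize(im[205:237,260:300],None,fx=15,fy=15,interpolation=cv2.INTER_CUBIC)
    for z,r in ((76,5.4),(74,6)):
        p=proj(i,dshape(480,-39.2,np.radians(a),r=r,f=2.5 if z==76 else 2.5,z=z))
        q=((p-[260,205]+.5)*15-.5).astype(int); cv2.polylines(c,[q.reshape(-1,1,2)],False,(0,0,255) if z==76 else (0,200,0),1)
    cv2.imwrite(f'pics/w3o{a}.png',c)
    out.append(cv2.resize(c,(400,320)))
cv2.imwrite('pics/w3o.png',np.vstack([np.hstack(out[:2]),np.hstack([out[2],out[2]])])[:600])
E
```

```text
(no output)
```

View pics/w3o.png

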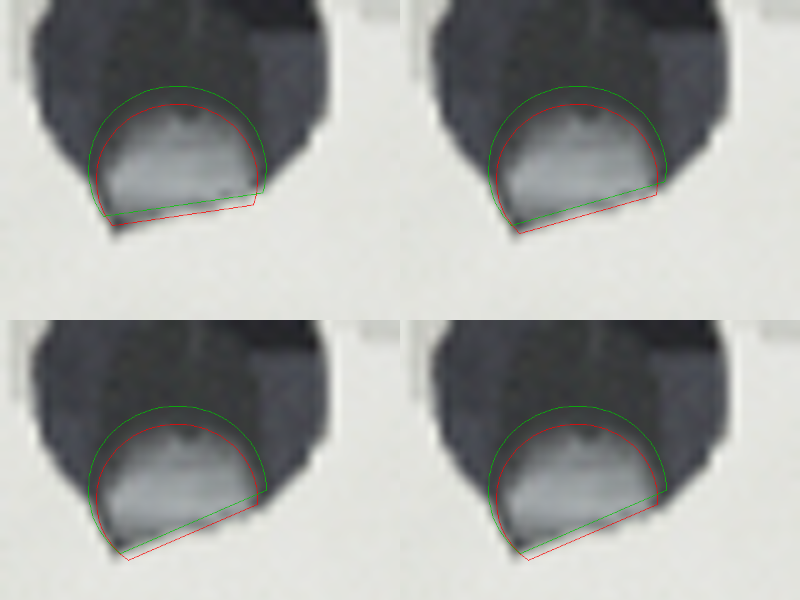

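Emit:
jog_arm --moves '[8.5, 1, -5, 0, 0, 0, 0, 8.5, 2, -10, 0, 0, 0, 0, 8.5, 3, -15, 0, 0, 0, 0, 8.5, 4.5, -20, 0, 0, 0, 0, 8.5, 4.5, -21.4, 0, 0, 0, 0, 8.5, 4.5, -21.4, 0, 0, 0, 0, 8.5, 4.5, -21.4, 0, 0, 0, 0]'

```text
t: 6.05
tcp_pos: [526.5, -251.5, 147.1]
orientation: [0.107, 3.132, 0.005]
ft_force: [-0.9, -0.2, 0.9]
opening: 85.3
```

```bash
python3 - <<'E'
from h import *
im,i=snap('wrist','w4');s=ctrl.get_state();print(s['tcp_pos'],i['position'],s['orientation'],s['joints'])
p=proj(i,[[526,-252,42]])[0];print(p); x,y=int(p[0]),int(p[1])
x0,y0=max(x-45,0),max(y-45,0)
print(x0,y0); cv2.imwrite('pics/w4c.png',cv2.resize(im[y0:y0+74,x0:x0+90],None,fx=8,fy=8,interpolation=cv2.INTER_CUBIC))
E
```

```text
[ 526.44579    -250.66532396  146.89372973] [ 454.89826152 -246.51903446  271.8363121 ] [0.1049078  3.13284885 0.00470953] [ 0.86859814  0.67906608 -0.78733494  1.9881787   0.69645588  0.75847389
  1.16686515]
[278.84136777 205.7745368 ]
233 160
```

View pics/w4c.png

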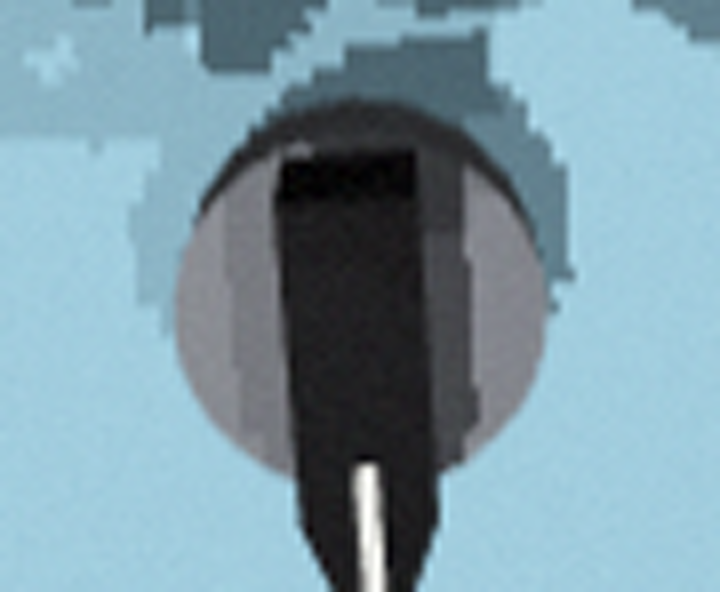

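```bash
python3 - <<'E'
from h import *
from scipy.optimize import least_squares
np.set_printoptions(precision=2,suppress=True)
i=loadi('w4'); im=cv2.imread('pics/w4.png'); c0=lambda u,v: np.array(cr(u,v,8,233,160))
obs=np.array([c0(280,202),c0(417,203),c0(302,512),c0(438,507)])
ml=np.array([[-18,-7,42],[-18,7,42],[15,-7,42],[15,7,42.]])
sk=[atz(i,c0(u,v),20)[:2] for u,v in [(175,312),(547,312),(285,475),(460,472)]]
def f(p):
    Rz=R.from_euler('z',p[2]).as_matrix(); P=ml@Rz.T+[p[0],p[1],0]
    r=(proj(i,P)-obs).ravel()
    return np.r_[r,[(np.hypot(*(s-p[:2]))-20)*1.4 for s in sk]]
s=least_squares(f,[526,-252,0]); print(s.x,np.degrees(s.x[2]),s.fun)
pr=s.x
c=cv2.resize(im[160:234,233:323],None,fx=8,fy=8,interpolation=cv2.INTER_CUBIC)
Rz=R.from_euler('z',pr[2]).as_matrix()
th=np.linspace(0,2*np.pi,80)
for P in [np.c_[20*np.cos(th),20*np.sin(th),0*th+20],np.array([[-18,-7,42],[15,-7,42],[28,-1,42],[28,1,42],[15,7,42],[-18,7,42],[-18,-7,42]])]:
    q=proj(i,P@Rz.T+[pr[0],pr[1],0]); q=((q-[233,160]+.5)*8-.5).astype(int)
    cv2.polylines(c,[q.reshape(-1,1,2)],False,(0,0,255),1)
cv2.imwrite('pics/w4o.png',c)
E
```

```text
[ 526.59 -252.97   -0.01] -0.6605669043579873 [-0.41 -0.09  0.7  -1.24 -0.29  1.41  0.24  1.08 -0.12 -0.42 -0.01  1.01]
```

View pics/w4o.png

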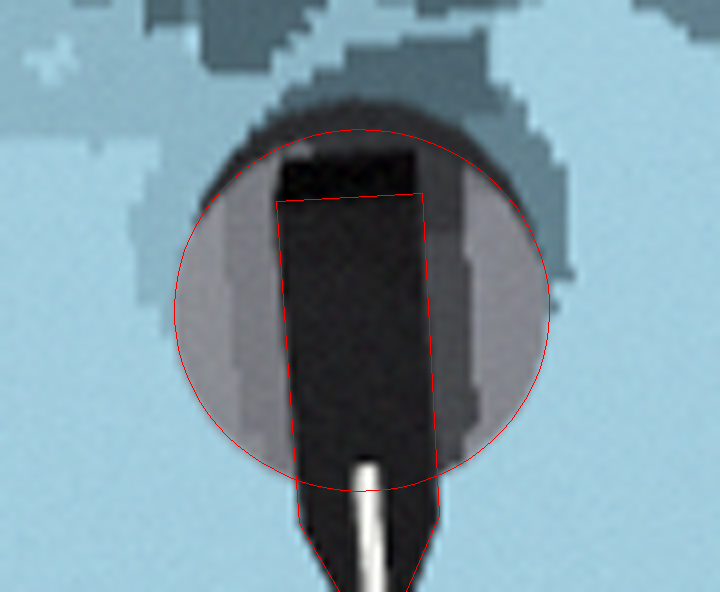

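Emit:
jog_arm --moves '[6, 0, -0.23, -3, 0, 0, 3.1, 5, 0, -0.23, -6, 0, 0, 3.1, 4, 0, -0.23, -8.5, 0, 0, 3.1, 4, 0, -0.23, -10.5, 0, 0, 3.1, 4, 0, -0.23, -10.5, 0, 0, 3.1]'

```text
t: 6.6
tcp_pos: [525.9, -250.6, 40.7]
orientation: [0.015, 3.137, 0.007]
ft_force: [0.0, 1.2, 0.4]
opening: 40.3
```

```bash
python3 - <<'E'
from h import *
im,i=snap('wrist','w5');s=ctrl.get_state();print(s['tcp_pos'],i['position'],s['orientation'],s['opening'],s['ft_force'])
E
```

```text
[ 526.57708445 -250.89908297   42.04960557] [ 454.50450907 -250.07357081  165.69906658] [0.01524356 3.13566114 0.00652875] 39.76757105920168 [-0.02601831 -0.58161436  0.10493628]
```

View pics/w5.png

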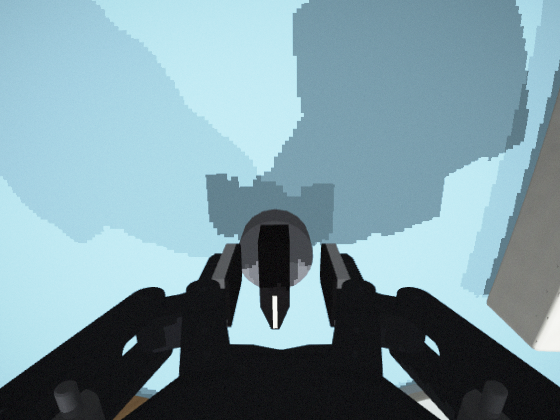

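Emit:
jog_arm --moves '[4, 0, -0.2, -0.05, 0, 0, 0, 3, 0, -0.2, -0.05, 0, 0, 0, 2, 0, -0.2, -0.05, 0, 0, 0, 1, 0, -0.2, -0.05, 0, 0, 0, 0.8, 0, -0.2, -0.05, 0, 0, 0, 0.8, 0, -0.2, -0.05, 0, 0, 0, 0.8, 0, -0.2, -0.05, 0, 0, 0]'

```text
t: 7.35
tcp_pos: [526.9, -253.1, 42.5]
orientation: [0.016, 3.135, 0.005]
ft_force: [-1.6, 0.3, 7.2]
opening: 12.8
```

```bash
python3 - <<'E'
from h import *
im,i=snap('wrist','w6');
for k in range(1):
    s=ctrl.get_state();print(s['tcp_pos'],i['position'],s['orientation'],s['opening'],s['ft_force'])
cv2.imwrite('pics/w6c.png',cv2.resize(im[180:330,190:370],None,fx=4,fy=4,interpolation=cv2.INTER_CUBIC))
E
```

```text
[ 526.90421914 -253.10282357   42.54470337] [ 455.18149575 -252.39141921  167.316856  ] [0.01573446 3.13457982 0.00537538] 12.213733846878199 [-1.29825365  0.16548257  7.24220265]
```

View pics/w6c.png

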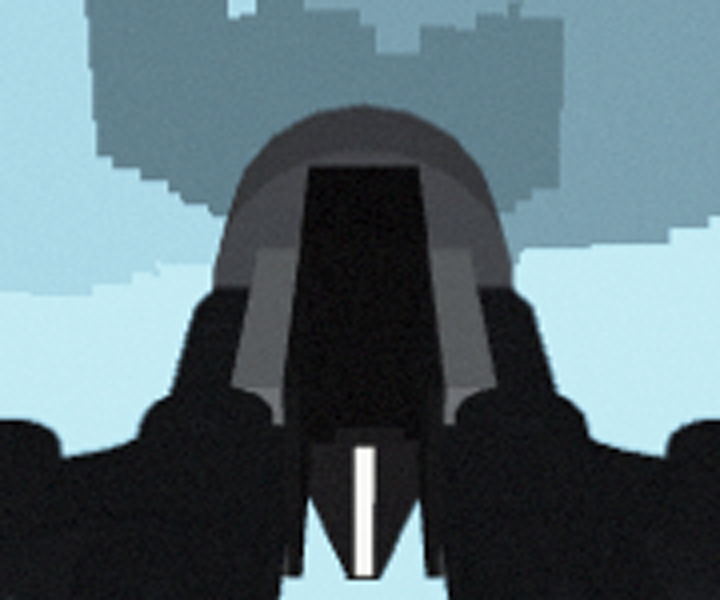

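```bash
python3 - <<'E'
from h import *
from scipy.optimize import least_squares
np.set_printoptions(precision=2,suppress=True)
i=loadi('w6'); c0=lambda u,v: np.array(cr(u,v,4,190,180))
im=cv2.imread('pics/w6.png')
obs=np.array([c0(308,167),c0(420,167),c0(365,578)])
ml=np.array([[-18,-7,42],[-18,7,42],[28,0,42.]])
f=lambda p:(proj(i,ml@R.from_euler('z',p[2]).as_matrix().T+[p[0],p[1],p[3]])-obs).ravel()
s=least_squares(f,[526,-252,0,0]);print(s.x,s.fun)
f2=lambda p:f([*p,0]); s=least_squares(f2,[526,-252,0]);print(s.x,np.degrees(s.x[2]),s.fun)
E
```

```text
[ 514.07 -252.51   -0.01   14.6 ] [-4.25  0.83  4.27  0.71 -0.02 -1.76]
[ 520.92 -252.53   -0.01] -0.4538695795403873 [-2.06  3.98  2.1   3.88 -0.05 -9.66]
```

```bash
python3 - <<'E'
from h import *
from scipy.optimize import least_squares
np.set_printoptions(precision=2,suppress=True)
i=loadi('w6'); c0=lambda u,v: np.array(cr(u,v,4,190,180))
obs=np.array([c0(308,167),c0(420,167),c0(349,578),c0(381,578)])
for wn in (2.5,3,):
  ml=np.array([[-18,-7,20],[-18,7,20],[28,-wn,42.],[28,wn,42]])
  f=lambda p:(proj(i,ml@R.from_euler('z',p[2]).as_matrix().T+[p[0],p[1],p[3]])-obs).ravel()
  s=least_squares(f,[526,-252,0,0]);print(s.x,s.fun)
  f2=lambda p:f([*p,0]); s=least_squares(f2,[526,-252,0]);print(s.x,np.degrees(s.x[2]),s.fun)
E
```

```text
[ 527.68 -252.53   -0.01   -1.4 ] [ 0.4   0.03 -0.39 -0.02 -1.06  0.01  1.06 -0.02]
[ 526.9  -252.53   -0.01] -0.5167925463018841 [ 0.26 -0.47 -0.25 -0.53 -1.12  0.57  1.11  0.54]
[ 527.79 -252.53   -0.01   -1.59] [ 0.42  0.1  -0.41  0.05 -2.07 -0.05  2.06 -0.09]
[ 526.9  -252.53   -0.01] -0.5169661857348361 [ 0.26 -0.47 -0.25 -0.52 -2.14  0.57  2.13  0.54]
```

Emit:
jog_arm --moves '[0.8, 0, 0, 3, 0, 0, 0, 0.8, 0, 0, 7, 0, 0, 0, 0.8, 0, 0, 9.5, 0, 0, 0, 0.8, -1, 4, 9.5, 0, 0, 3, 0.8, -2, 8, 9.5, 0, 0, 7, 0.8, -3, 12, 9.5, 0, 0, 11, 0.8, -4, 16, 9.5, 0, 0, 14.5, 0.8, -4.7, 20, 9.5, 0, 0, 14.5, 0.8, -4.7, 21.3, 9.5, 0, 0, 14.5, 0.8, -4.7, 21.3, 9.5, 0, 0, 14.5, 0.8, -4.7, 21.3, 9.5, 0, 0, 14.5]'

```text
t: 8.5
tcp_pos: [480.2, -41.1, 137.6]
orientation: [-0.379, 3.112, 0.005]
ft_force: [-0.4, -0.1, 0.3]
opening: 12.7
```

```bash
python3 - <<'E'
from h import *
im,i=snap('wrist','w7');s=ctrl.get_state();print(s['tcp_pos'],s['orientation'],s['opening'],s['ft_force'])
im,i=snap('side','s7')
cv2.imwrite('pics/s7c.png',cv2.resize(im[130:290,170:300],None,fx=4,fy=4,interpolation=cv2.INTER_CUBIC)[:600])
E
```

```text
[480.10582134 -41.58395507 137.47822537] [-0.37740121  3.11258305  0.0052781 ] 12.48023555760525 [ 0.05511895 -1.00678488 -0.66573101]
```

View pics/w7.png

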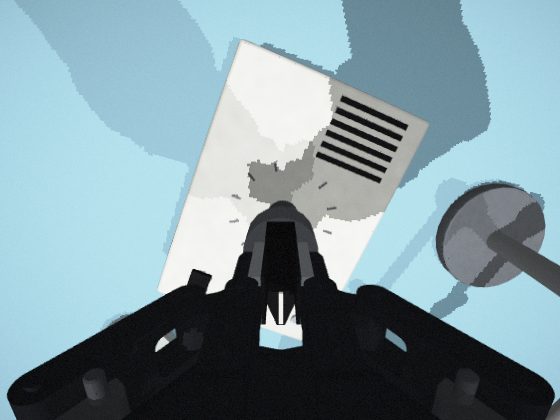

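View pics/s7c.png

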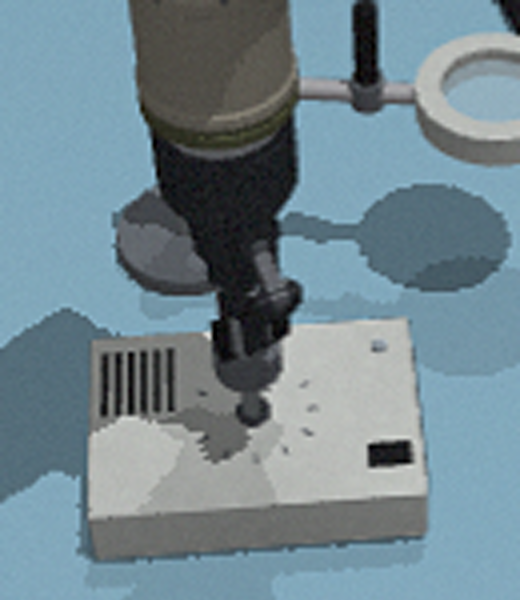

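Emit:
jog_arm --moves '[0.8, 0, 0.18, -0.5, 0, 0, 0, 0.8, 0, 0.18, -1, 0, 0, 0, 0.8, 0, 0.18, -1.2, 0, 0, 0, 0.8, 0, 0.18, -1.2, 0, 0, 0, 0.8, 0, 0.18, -1.2, 0, 0, 0]'

```text
t: 9.1
tcp_pos: [480.0, -39.9, 125.3]
orientation: [-0.377, 3.113, 0.006]
ft_force: [0.3, 0.9, -0.4]
opening: 12.6
```

```bash
python3 - <<'E'
from h import *
im,i=snap('side','s8');s=ctrl.get_state();print(s['tcp_pos'],s['orientation'],s['opening'],s['ft_force'])
cv2.imwrite('pics/s8c.png',cv2.resize(im[205:245,210:260],None,fx=12,fy=12,interpolation=cv2.INTER_CUBIC)[:600])
# expected pixel of spindle top and knob underside centre
print(proj(i,[[480,-39.2,76],[480,-39.2,50]]))
E
```

```text
[480.08522313 -39.89932924 125.38853826] [-0.37655289  3.11283073  0.00569348] 12.73432545569798 [-0.05086521  0.71679672  0.35294273]
[[232.00661139 225.73134115]
 [232.72197445 232.60890296]]
```

View pics/s8c.png

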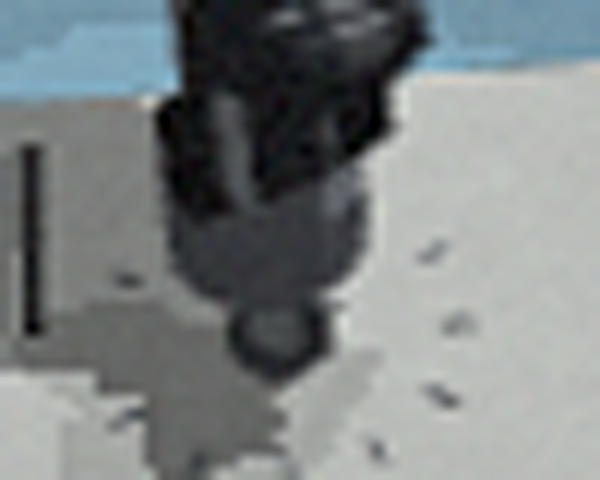

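Emit:
jog_arm --moves '[0.8, 0, 0, -0.3, 0, 0, 0, 0.8, 0, 0, -0.6, 0, 0, 0, 0.8, 0, 0, -0.9, 0, 0, 0, 0.8, 0, 0, -1.1, 0, 0, 0, 0.8, 0, 0, -1.1, 0, 0, 0]'

```text
t: 9.65
tcp_pos: [479.9, -39.8, 114.1]
orientation: [-0.377, 3.113, 0.006]
ft_force: [0.3, -0.6, -0.7]
opening: 12.5
```

Emit:
jog_arm --moves '[0.8, 0, 0, -0.2, 0, 0, 0, 0.8, 0, 0, -0.4, 0, 0, 0, 0.8, 0, 0, -0.6, 0, 0, 0, 0.8, 0, 0, -0.8, 0, 0, 0, 0.8, 0, 0, -0.8, 0, 0, 0]'

```text
t: 10.15
tcp_pos: [479.8, -39.9, 105.8]
orientation: [-0.377, 3.114, 0.006]
ft_force: [0.5, 0.1, -1.2]
opening: 12.7
```

Emit:
jog_arm --moves '[0.8, 0, 0, -0.2, 0, 0, 0, 0.8, 0, 0, -0.4, 0, 0, 0, 0.8, 0, 0, -0.4, 0, 0, 0, 0.8, 0, 0, -0.4, 0, 0, 0, 0.8, 0, 0, -0.4, 0, 0, 0]'

```text
t: 10.65
tcp_pos: [479.9, -39.8, 101.9]
orientation: [-0.377, 3.113, 0.006]
ft_force: [1.1, -0.6, 3.0]
opening: 12.4
```

Contact at 3 N, which matches the spring preload at z≈102. I keep pressing.

Emit:
jog_arm --moves '[0.8, 0, 0, -0.2, 0, 0, 0, 0.8, 0, 0, -0.4, 0, 0, 0, 0.8, 0, 0, -0.5, 0, 0, 0, 0.8, 0, 0, -0.5, 0, 0, 0, 0.8, 0, 0, -0.5, 0, 0, 0, 0.8, 0, 0, -0.5, 0, 0, 0]'

```text
t: 11.25
tcp_pos: [479.9, -39.8, 97.2]
orientation: [-0.377, 3.113, 0.005]
ft_force: [-2.6, -0.5, 10.1]
opening: 12.7
```

Emit:
jog_arm --moves '[0.8, 0, 0, -0.1, 0, 0, 0, 0.8, 0, 0, -0.1, 0, 0, 0, 0.8, 0, 0, -0.1, 0, 0, 0, 0.8, 0, 0, -0.1, 0, 0, 0]'

```text
t: 11.65
tcp_pos: [480.0, -39.8, 97.0]
orientation: [-0.377, 3.112, 0.003]
ft_force: [-4.4, -0.6, 18.4]
opening: 12.6
```

```bash
python3 - <<'E'
from h import *
im,i=snap('side','s9'); im2,i2=snap('wrist','w9');s=ctrl.get_state();print(s['t'],s['tcp_pos'],s['orientation'],s['opening'],s['ft_force'],s['torque'])
cv2.imwrite('pics/s9c.png',cv2.resize(im[130:280,170:360],None,fx=4,fy=4,interpolation=cv2.INTER_CUBIC)[:600])
cv2.imwrite('pics/w9c.png',cv2.resize(im2[150:330,180:400],None,fx=3.3,fy=3.3))
E
```

```text
11.75 [480.03148299 -39.78754669  97.015765  ] [-0.37742344  3.11212344  0.00326637] 12.483063491958388 [-3.51709155 -0.83366822 18.37516147] [-0.21327289  0.77972152  0.00366278]
```

View pics/s9c.png

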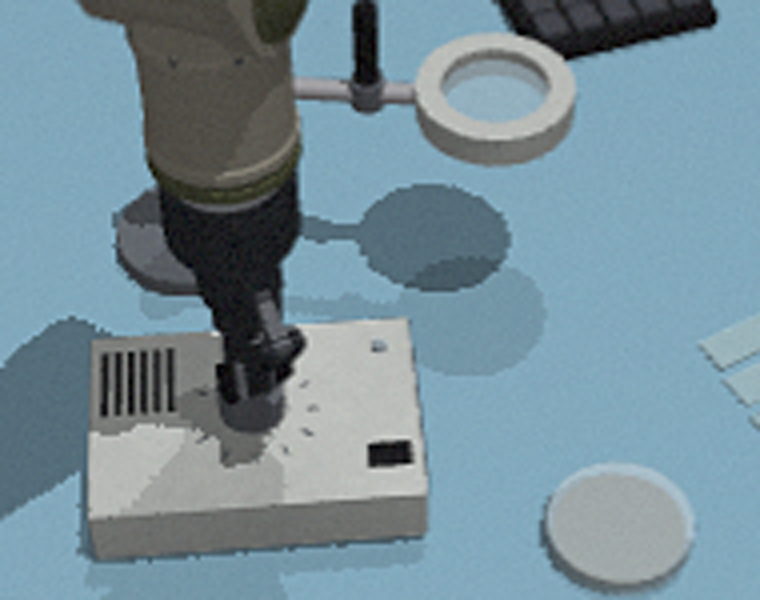

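View pics/w9c.png

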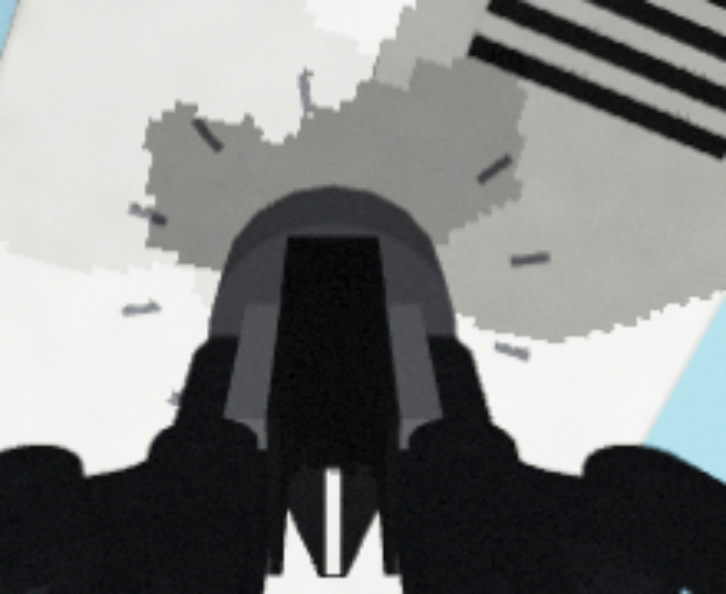

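```bash
python3 - <<'E'
from h import *
print(ctrl.finish_job()); s=ctrl.get_state(); print(s['t'],s['tcp_pos'],s['ft_force'])
E
```

```text
the job is handed in; nothing more can be done
None
the job is handed in; nothing more can be done
```

I swung the lamp aside, seated the knob on the spindle and pressed it to the stop. I handed the job in at 11.75 s with the gripper still holding the knob down. No verdict was reported.

- **Lamp:** I caged the handle between the fingers and turned the arm about 70° along its arc. By that angle the head is roughly 20 cm level from the spindle. The last side picture shows it well clear.
- **Knob:** The spindle flat measured about 14° from world x, so I turned the knob by 14.5°. It slid on with almost no force. Contact came at TCP z ≈ 102 mm with 3 N, which matches the spring's start.
- **Press:** The force rose to 10 N at z 97.2 mm, then to 18 N at 97.0 mm, a sharp rise that indicates the stop. At the end the fingers read 12.5 mm open, about the same as when they first gripped the 14 mm bar.
- **Bystanders:** The last side picture shows the dish in place. I made no contact with the bottle or slide box, but did not re-measure either.

One thing disagreed: there was a side force of about 4 N and a moment of 0.8 N m at the wrist while pressing. Tool tilt stayed below 0.01 rad.

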